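# Roll the coating roll into its V-cradle

### The job

Push the copper-banded metal roll by its side with the fingers so that it rolls along the bench, up the ramp and down into the V-groove of the cradle, and see that it ends with its far end against the yellow end stop. Push it only, never lift or carry it, and leave the tape roll, the mug and the beaker where they are. Finish with the roll lying still in the groove and the hand clear.

Things in the scene. Friction and masses are not known exactly. Their poses are not given: they have to be found in the camera images.
- roll: Aluminium tube with a copper band round its middle and dark end faces, lying on the bench left or right of the cradle: 40 mm in diameter, 120 mm long, 0.2 to 0.4 kg, rolls freely; slides endwise in the groove at about 2 N. Origin at its middle, on its axis (20 mm above the bench at the start); x is the tube's axis (within 0.25 rad of the cradle's x at the start), y and z turn with it as it rolls.
- cradle: Fixed polished V-groove between two blue ramps. Origin on the bench under its middle; x along the groove, away from the robot; y left, z up. 150 mm long (x -75 to 75 mm). 90-degree groove at y = 0, open at the robot's end, bottom 2 mm and crests 20 mm above the bench; crests at y = -18 and 18 mm, flat out to 22 mm, from there each ramp falls evenly to the bench at y = -120 or 120 mm.
- stop (a point): Centre of the robot-facing side of the yellow end stop, a plate across the far end of the groove, 44 mm wide (y -22 to 22 mm of the cradle), 52 mm high, 10 mm thick. The point lies at x = 65 mm, y = 0, z = 26 mm in the cradle's frame.
- seat (a point): Point where the middle of the roll lies when it is seated in the groove with its far end against the end stop: in the cradle's frame x = 5 mm, y = 0, z = 30.3 mm.
- tape: Green roll of tape lying flat, 84 mm across, 25 mm high, on the other side of the cradle from the roll; leave it alone. Origin at the centre of its underside.
- mug: White mug, 80 mm across, 90 mm high, beyond the work on the left; leave it alone. Origin at the centre of its underside.
- beaker: Clear glass beaker, 68 mm across, 95 mm high, beyond the work on the right; leave it alone. Origin at the centre of its underside.
Mind the look-alikes: they are no part of the job. What is meant by the roll is not purple or red, and is the smaller of those in its own colour.

How it is judged:
On the way:
1. the roll has turned about its axis by at least about a quarter turn (angle between roll's own z axis and vertical above 1.2 rad).
At the end, for the whole second after the job is handed in: The roll lies at rest in the groove (its middle within 4 mm of the groove's centre line and 3 mm of the seated height, its axis within 0.05 rad of the groove's), with its far end against the yellow stop (gap under 3 mm) (x of roll in the frame of cradle between 0.002 and 0.008 m and y of roll in the frame of cradle between -0.004 and 0.004 m and z of roll in the frame of cradle between 0.0273 and 0.0333 m and angle between the x axis of roll and the x axis of cradle, either way round below 0.05 rad and linear speed of roll below 0.01 m/s); the robot touches nothing.
It fails at once if the roll is lifted or carried: its axis is more than 50 mm above the bench (height (world z) of roll above 0.05 m).
It fails at once if the roll is lifted or carried over the flat bench: its axis is more than 32 mm above the bench while still more than 140 mm to the side of the groove (height (world z) of roll above 0.032 m and (y of roll in the frame of cradle above 0.14 m or y of roll in the frame of cradle below -0.14 m)).
It fails at once if the tape roll, the mug or the beaker is moved by more than 15 mm (distance of any of tape, mug, beaker from where it was at the start of the episode above 0.015 m).
It also fails if it takes over 61 s, if anything falls off the work surface, if the arm or the gripper's body presses on something with over 40 N, if the wrist force passes 120 N, or if a joint passes its speed limit or range.

### The arm

A 7-joint arm with a two-finger parallel gripper is mounted at the origin on the work surface. World frame = base frame: x ahead of the robot, y to its left, z up, the work surface at z = 0. Lengths are in m, angles in rad, forces in N, time in s.
With the tool pointing down it reaches from about 0.35 to 0.9 m from the base axis. Payload 8.1 kg.
Tool frame: the origin (TCP) lies on the centre line of the jaws, within the pads' length; the fingertips stand 22 mm ahead of it and the grasp point (between the pads) lies 3 mm ahead of it (arm.finger_overhang is the distance from the TCP to the fingertips, in m); z points along the fingers, y is the direction in which the jaws open and shut (so a half turn about z gives the same grasp; the last joint's range is limited). The gripper opens to 92 mm and grips with 3 to 60 N. Pads are 19 mm wide; open, the fingers measure 130 mm over their backs; the gripper's body (75 mm by 190 mm) begins 47 mm behind the grasp point.
Start: joints at [-1.229, 0.434, 0.025, 1.573, -0.012, 1.134, -0.075], TCP at [0.269, 0.564, 0.249] pointing down, gripper open.
Joint ranges: [-2.62, 2.62], [-0.44, 2.09], [-1.27, 1.32], [0.08, 2.57], [-1.32, 4.46], [0.12, 2], [-2.74, 2.74]. Speed limits (rad/s): [2.22, 2.22, 3.01, 3.01, 3.14, 3.14, 3.14].

### API

Orientations are given as a rotation vector (axis times angle).
In Python, from cell import arm gives the robot as it stands. The module is installed in compiled form; this text tells all that it offers.
- The arm moves only by the tool step_arm, never from a script. Its argument "plan" is a list of rows, each an object of numbers: "wx", "wy", "wz": the turn, a rotation vector about the tool's x, y, z in units of 6 degrees (1.0 is 6 degrees); "tx", "ty", "tz": the shift along the tool's x, y, z in cm; "hand": the opening, from 0 (shut) to 1 (fully open). A call has exactly 10 rows; each row shifts and turns the commanded pose from where the row before left it, along the tool's axes as they then stand; what a row does not reach is not made up. A row lasts 1/12 s, in which the tool goes at most 41.7 mm and 7.16 degrees, less where a joint would pass 70% of its speed; a pose out of reach is approached as far as the arm can. A call is refused whole if a number of a shift passes 4.17 or a number of a turn 1, either way. A call with a gripper value outside its range is refused whole. The fingers move at their own pace and stop on an object; "force" is the grip in N (left out, the last holds). Time passes only in rows, so rows that do not move let the fingers close, or fill a call up. It gives the time, the measured TCP pose, the force and the opening at its end, in the units of the state.
- arm.observe(): the state, without advancing time (a new reading comes with each control period).
- arm.get_image(name): name is "scene" or "top"; returns (picture, depth): 480x640x3 uint8, red, green, blue; 480x640 float32, m along the optical axis (not along the pixel's ray), 0 where there is no reading.
- arm.calibration(name): a dict with "mtx" (3x3 intrinsics, pixels), "R" (3x3) and "t" (3): a world point X has camera coordinates R X + t. Camera axes: x right, y down, z forward; pixel columns grow to the right and rows downward; lengths in m; the calibration is good to about 2 mm. A picture is of the moment at which its call begins. calibration takes no time and is no camera call.
- arm.sign_off(): hands the job in, once; it reports no verdict.
The state is a dict: "clock": time; "joints": joint angles; "dq": joint speeds; "joint_efforts": joint torques, N m; "position": TCP position; "ee_rot": TCP orientation; "force": force on the tool from outside, world axes, zero at the start; "ft_torque": the same for the moment, N m; "width": opening from 0.0 (shut) to 1.0 (fully open).
Only numpy, scipy, OpenCV 4.12 (cv2) and the standard library are available. Lean on these libraries where they do the work, as an engineer would, in place of code of your own. Each camera call takes 0.05 s, during which the arm holds its last target.

## Working session

There is one attempt and no reset: what is moved stays moved. The work goes in short steps, Python scripts to look and compute and a tool call to move; the robot and the scene stay as the last step left them, time stands still between calls to the robot, and variables do not carry over. Pictures are saved under pics/ and viewed, and the job is handed in when it is done.

Besides the shell and the picture viewer there is one more tool, called in YAML: its name, and indented under it one key for each argument. step_arm: Moves the arm, as the interface text tells. Its arguments: {"type":"object","properties":{"plan":{"type":"array"},"force":{"type":"number"}},"required":["plan"]}

```bash
mkdir -p pics; python3 - <<'E'
from cell import arm
import cv2,numpy as np
s=arm.observe();print({k:np.round(v,3).tolist() for k,v in s.items()})
for n in("scene","top"):
    p,d=arm.get_image(n);cv2.imwrite(f"pics/{n}0.png",p[...,::-1]);np.savez(f"{n}0.npz",p=p,d=d)
    c=arm.calibration(n);print(n,c)
E
```

```text
{'clock': 0.0, 'joints': [-1.229, 0.435, 0.025, 1.574, -0.012, 1.134, -0.075], 'dq': [0.0, -0.001, 0.001, 0.002, -0.001, -0.0, -0.001], 'joint_efforts': [-0.0, -66.787, 0.985, -31.446, -0.061, 0.043, 0.0], 'position': [0.269, 0.564, 0.248], 'ee_rot': [-0.693, -3.064, 0.003], 'force': [-0.35, -0.39, 0.02], 'ft_torque': [0.04, -0.009, -0.01], 'width': 1.0}
scene {'mtx': array([[564.30202644,   0.        , 315.91545939],
       [  0.        , 564.30202644, 246.14833473],
       [  0.        ,   0.        ,   1.        ]]), 'R': array([[ 0.66538321,  0.74647682,  0.00612747],
       [ 0.65243009, -0.57752523, -0.49071335],
       [-0.36276737,  0.33051017, -0.87129952]]), 't': array([-0.42571371, -0.29581247,  1.24510699])}
top {'mtx': array([[584.12172123,   0.        , 321.09917912],
       [  0.        , 584.12172123, 235.67628126],
       [  0.        ,   0.        ,   1.        ]]), 'R': array([[-1.35019007e-02, -9.99908837e-01, -1.25570747e-04],
       [-9.95536959e-01,  1.34545970e-02, -9.34084470e-02],
       [ 9.34016211e-02, -1.13618125e-03, -9.95627865e-01]]), 't': array([0.09128497, 0.58235945, 1.1904712 ])}
```

```bash
ls .
```

```text
pics
scene0.npz
top0.npz
```

View pics/scene0.png

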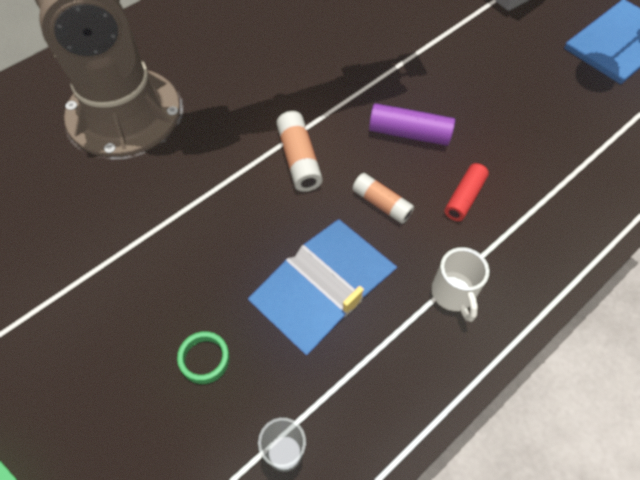

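View pics/top0.png

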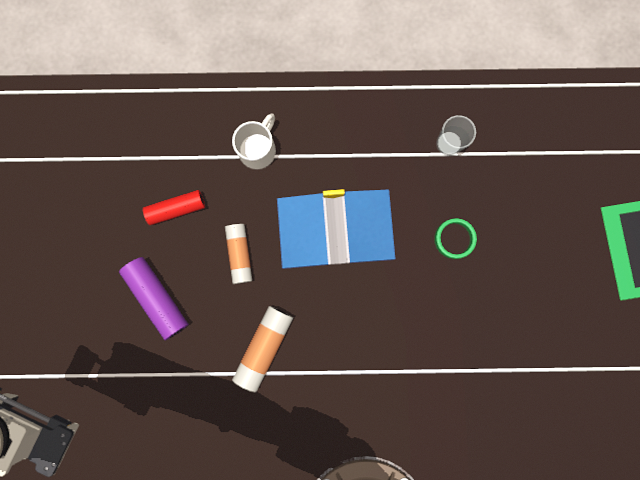

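The scene view shows the small copper-banded roll at (383,198) and the cradle at (325,280). In the top view they are at (238,253) and (336,228). Look-alikes in the top view are the large copper roll (263,348), the purple roll (155,298) and the red roll (174,207). My choice is the smaller copper-banded one at (238,253).

```bash
cat > h.py <<'E'
import numpy as np,cv2
from cell import arm
def cast(n,uv,z):
    c=arm.calibration(n);uv=np.atleast_2d(uv).astype(float)
    r=np.c_[uv,np.ones(len(uv))]@np.linalg.inv(c['mtx']).T@c['R']
    o=-c['R'].T@c['t']
    return o+r*((z-o[2])/r[:,2])[:,None]
def comps(m,amin=60):
    n,l,st,ce=cv2.connectedComponentsWithStats(m.astype(np.uint8))
    return [(l==i,st[i],ce[i]) for i in range(1,n) if st[i][4]>amin]
def pts3(n,d,m):
    c=arm.calibration(n);v,u=np.nonzero(m&(d>0));z=d[v,u]
    P=np.c_[(u-c['mtx'][0,2])*z/c['mtx'][0,0],(v-c['mtx'][1,2])*z/c['mtx'][1,1],z]
    return (P-c['t'])@c['R']
E
python3 - <<'E'
from h import *
f=np.load('top0.npz');p,d=f['p'],f['d']
cv2.imwrite('pics/crop.png',cv2.resize(p[180:390,200:410,::-1],None,fx=2.8,fy=2.8,interpolation=cv2.INTER_CUBIC))
hsv=cv2.cvtColor(p,cv2.COLOR_RGB2HSV)
H,S,V=[hsv[...,i].astype(int) for i in range(3)]
for nm,m in dict(blue=(H>95)&(H<120)&(S>120)&(V>80),orange=(H>5)&(H<20)&(S>90)&(V>120),yellow=(H>22)&(H<35)&(S>150)&(V>120),green=(H>55)&(H<80)&(S>120)&(V>80)).items():
    for mm,st,ce in comps(m):
        P=pts3('top',d,mm);r=cv2.minAreaRect(np.argwhere(mm)[:,::-1].astype(np.float32))
        print(nm,st,ce.round(1),'rect',np.round(r[0],1),np.round(r[1],1),round(r[2],1),'med3',np.median(P,0).round(4),'zrange',np.percentile(P[:,2],[2,98]).round(4))
# roll: whole, via height
x0,y0,x1,y1=215,215,262,292
m=np.zeros(d.shape,bool);m[y0:y1,x0:x1]=V[y0:y1,x0:x1]>110
mm=max(comps(m),key=lambda c:c[1][4])[0]
P=pts3('top',d,mm);print('roll pts',len(P),P.min(0).round(4),P.max(0).round(4))
r=cv2.minAreaRect(np.argwhere(mm)[:,::-1].astype(np.float32));print(r)
b=cast('top',cv2.boxPoints(r),0.02);print(b.round(4),b.mean(0))
E
```

```text
blue [ 344  190   51   73 3167] [369.2 225.4] rect [369.3 225. ] [72. 45.] 84.9 med3 [ 0.6059 -0.0191  0.0095] zrange [-0.0018  0.0211]
blue [ 277  193   51   75 3217] [301.9 230.7] rect [301.9 230.3] [71.5 45.6] 85.7 med3 [0.5964 0.1238 0.009 ] zrange [-0.0023  0.0207]
orange [226 237  24  33 600] [237.8 252.9] rect [237.8 253. ] [31.  19.7] 81.9 med3 [0.5493 0.2551 0.0364] zrange [-0.0016  0.0432]
orange [ 241  323   44   51 1220] [261.7 349.1] rect [261.7 349.1] [27.3 45.2] 26.6 med3 [0.3538 0.206  0.0509] zrange [0.0005 0.0579]
yellow [323 189  22   9 128] [333.6 193.1] rect [333.7 193.3] [ 7.6 21.2] 85.2 med3 [0.669  0.0557 0.0498] zrange [0.0158 0.0553]
green [ 601  201   39   99 1868] [620.  247.7] rect [627.5 250.5] [94.9 39. ] 80.5 med3 [ 5.533e-01 -5.506e-01  3.000e-04] zrange [-0.0047  0.0053]
green [435 218  42  41 588] [456.1 237.9] rect [455.6 238.3] [40.7 40.2] 26.6 med3 [ 0.5767 -0.2012  0.0232] zrange [0.0006 0.0289]
roll pts 1157 [ 0.4877  0.23   -0.0053] [0.6136 0.2888 0.0461]
((237.8600311279297, 253.02003479003906), (59.1141242980957, 19.79899024963379), 81.8698959350586)
[[0.6092 0.2873 0.02  ]
 [0.6145 0.2461 0.02  ]
 [0.4916 0.2289 0.02  ]
 [0.4864 0.2697 0.02  ]] [0.55043268 0.25800323 0.02      ]
```

View pics/crop.png

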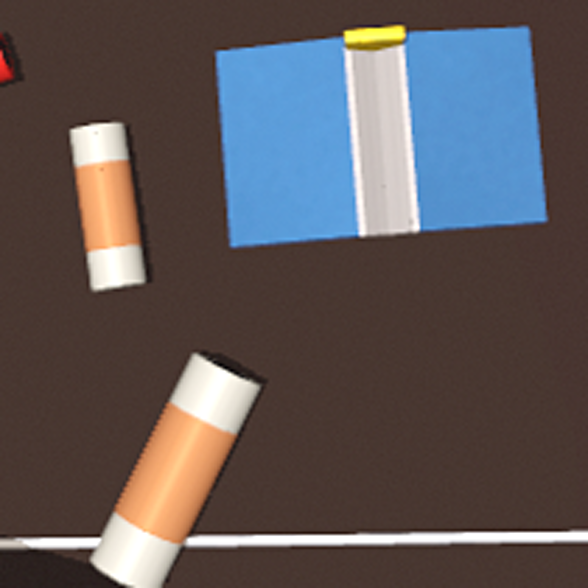

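```bash
cat >> h.py <<'E'
def hsvs(p):
    hsv=cv2.cvtColor(p,cv2.COLOR_RGB2HSV);return [hsv[...,i].astype(int) for i in range(3)]
E
python3 - <<'E'
from h import *
for n in('top','scene'):
    f=np.load(n+'0.npz');p,d=f['p'],f['d'];H,S,V=hsvs(p)
    cs=[c for c in comps((H>95)&(H<120)&(S>120)&(V>80),300) if (n=='top' or c[1][0]<500)]
    print(n,[c[1].tolist() for c in cs])
    pts=np.vstack([np.argwhere(c[0])[:,::-1] for c in cs]).astype(np.float32)
    # outer corners on bench: fit quad to hull
    h=cv2.convexHull(pts); q=cv2.approxPolyDP(h,6,True)[:,0]; print(q.tolist())
    print(cast(n,q,0.0).round(4))
    for c in cs:
        P=pts3(n,d,c[0]);P=P[np.isfinite(P).all(1)]
        A=np.c_[P[:,:2],np.ones(len(P))];co=np.linalg.lstsq(A,P[:,2],rcond=None)[0]
        print('plane grad',co[:2].round(4),'dir',np.arctan2(co[1],co[0]).round(4),np.hypot(*co[:2]).round(4))
    y=max(comps((H>22)&(H<35)&(S>150)&(V>120)),key=lambda c:c[1][4])
    r=cv2.minAreaRect(np.argwhere(y[0])[:,::-1].astype(np.float32));print('yel',cast(n,cv2.boxPoints(r),0.052).round(4))
    # roll ends
    o=[c for c in comps((H>5)&(H<20)&(S>90)&(V>120),300)]
    for c in o: 
        r=cv2.minAreaRect(np.argwhere(c[0])[:,::-1].astype(np.float32));print('or',r,cast(n,[r[0]],0.025).round(4))
E
```

```text
top [[344, 190, 51, 73, 3167], [277, 193, 51, 75, 3217]]
[[394.0, 258.0], [282.0, 267.0], [277.0, 198.0], [388.0, 190.0]]
[[ 0.5364 -0.0708  0.    ]
 [ 0.5205  0.1672  0.    ]
 [ 0.6685  0.1769  0.    ]
 [ 0.6827 -0.0616  0.    ]]
plane grad [-0.0131  0.2052] dir 1.6347 0.2056
plane grad [ 0.0136 -0.2031] dir -1.5038 0.2035
yel [[0.6746 0.0787 0.052 ]
 [0.6777 0.0352 0.052 ]
 [0.662  0.0342 0.052 ]
 [0.659  0.0776 0.052 ]]
or ((237.7799835205078, 252.9599609375), (30.97127914428711, 19.657569885253906), 81.8698959350586) [[0.5499 0.2574 0.025 ]]
or ((261.70001220703125, 349.1000061035156), (27.280029296875, 45.16857147216797), 26.56505012512207) [[0.3517 0.2084 0.025 ]]
scene [[306, 221, 89, 74, 3011], [249, 262, 95, 92, 4287]]
[[394.0, 266.0], [306.0, 353.0], [249.0, 299.0], [337.0, 221.0]]
[[ 0.665   0.1743 -0.    ]
 [ 0.6828 -0.0613  0.    ]
 [ 0.5373 -0.0717  0.    ]
 [ 0.5207  0.1617  0.    ]]
plane grad [ 0.0151 -0.2069] dir -1.4979 0.2075
plane grad [-0.0149  0.199 ] dir 1.6456 0.1996Traceback (most recent call last):
  File "<stdin>", line 14, in <module>
ValueError: max() iterable argument is empty
```

The crop confirms the small copper roll. Cradle: origin about (0.600, 0.0525), yaw 0.065. Roll: middle about (0.550, 0.257), yaw 0.14, so its cradle coordinates are x -38 mm, y +207 mm. The checks agree: height 41 mm, length 122 mm, 240 mm across the ramps. I'll turn the jaws along the groove first, so that tool x is cradle y and tool y is cradle x.

step_arm:
  plan:
    - {"wz": 1,"hand": 0.5}
    - {"wz": 1,"hand": 0.5}
    - {"wz": 1,"hand": 0.5}
    - {"wz": 1,"hand": 0.5}
    - {"wz": 1,"hand": 0.5}
    - {"wz": 1,"hand": 0.5}
    - {"wz": 1,"hand": 0.5}
    - {"wz": 1,"hand": 0.5}
    - {"wz": 1,"hand": 0.5}
    - {"wz": 1,"hand": 0.5}

```text
invalid input at $.plan[0]: expected keys wx, wy, wz, tx, ty, tz, hand
```

step_arm:
  plan:
    - {"tx": -1.5,"ty": 1.5,"wz": 0.1,"hand": 0.5}
    - {"tx": -3,"ty": 3,"hand": 0.5}
    - {"tx": -3,"ty": 3,"hand": 0.5}
    - {"tx": -3,"ty": 3,"hand": 0.5}
    - {"tx": -3,"ty": 3,"hand": 0.5}
    - {"tx": -3,"ty": 3,"hand": 0.5}
    - {"tx": -3,"ty": 3,"hand": 0.5}
    - {"tx": -3,"ty": 3,"hand": 0.5}
    - {"tx": -2.5,"ty": 2.5,"hand": 0.5}
    - {"tx": -1.2,"ty": 1.2,"hand": 0.5}

```text
invalid input at $.plan[0]: expected keys wx, wy, wz, tx, ty, tz, hand
```

```bash
cat >> h.py <<'E'
C0=np.array([.600,.0525]);YAW=.065
Rc=np.array([[np.cos(YAW),np.sin(YAW)],[-np.sin(YAW),np.cos(YAW)]])
def cr(p):
    p=np.asarray(p,float);return np.r_[Rc@(p[:2]-C0),p[2:]]
def st():
    from scipy.spatial.transform import Rotation as R
    s=arm.observe();M=R.from_rotvec(s['ee_rot']).as_matrix()
    print('t',round(s['clock'],2),'cradle TCP mm',(cr(s['position'])*1e3).round(1),'yaw tool y rel',round(np.arctan2(M[1,1],M[0,1])-YAW,4),'z',M[:,2].round(3),'F',np.round(s['force'],2),'w',round(s['width'],3))
E
python3 -c "
from h import *
st()"
```

```text
t 0.1 cradle TCP mm [-297.3  531.7  248. ] yaw tool y rel 1.0609 z [-0.    -0.001 -1.   ] F [-0.34  0.04 -0.08] w 1.0
```

step_arm:
  plan:
    - {"wx": 0,"wy": 0,"wz": 1,"tx": 0,"ty": 0,"tz": 0,"hand": 0.5}
    - {"wx": 0,"wy": 0,"wz": 1,"tx": 0,"ty": 0,"tz": 0,"hand": 0.5}
    - {"wx": 0,"wy": 0,"wz": 1,"tx": 0,"ty": 0,"tz": 0,"hand": 0.5}
    - {"wx": 0,"wy": 0,"wz": 1,"tx": 0,"ty": 0,"tz": 0,"hand": 0.5}
    - {"wx": 0,"wy": 0,"wz": 1,"tx": 0,"ty": 0,"tz": 0,"hand": 0.5}
    - {"wx": 0,"wy": 0,"wz": 1,"tx": 0,"ty": 0,"tz": 0,"hand": 0.5}
    - {"wx": 0,"wy": 0,"wz": 1,"tx": 0,"ty": 0,"tz": 0,"hand": 0.5}
    - {"wx": 0,"wy": 0,"wz": 1,"tx": 0,"ty": 0,"tz": 0,"hand": 0.5}
    - {"wx": 0,"wy": 0,"wz": 1,"tx": 0,"ty": 0,"tz": 0,"hand": 0.5}
    - {"wx": 0,"wy": 0,"wz": 1,"tx": 0,"ty": 0,"tz": 0,"hand": 0.5}

```text
clock: 0.93
position: [0.2688, 0.5639, 0.2483]
ee_rot: [2.138, 2.301, -0.001]
force: [0.6, 0.3, -0.4]
width: 0.501
```

step_arm:
  plan:
    - {"wx": 0,"wy": 0,"wz": 0.1,"tx": -1.5,"ty": 1.5,"tz": 0,"hand": 0.5}
    - {"wx": 0,"wy": 0,"wz": 0,"tx": -2.9,"ty": 2.9,"tz": 0,"hand": 0.5}
    - {"wx": 0,"wy": 0,"wz": 0,"tx": -2.9,"ty": 2.9,"tz": 0,"hand": 0.5}
    - {"wx": 0,"wy": 0,"wz": 0,"tx": -2.9,"ty": 2.9,"tz": 0,"hand": 0.5}
    - {"wx": 0,"wy": 0,"wz": 0,"tx": -2.9,"ty": 2.9,"tz": 0,"hand": 0.5}
    - {"wx": 0,"wy": 0,"wz": 0,"tx": -2.9,"ty": 2.9,"tz": 0,"hand": 0.5}
    - {"wx": 0,"wy": 0,"wz": 0,"tx": -2.9,"ty": 2.9,"tz": 0,"hand": 0.5}
    - {"wx": 0,"wy": 0,"wz": 0,"tx": -2.9,"ty": 2.9,"tz": 0,"hand": 0.5}
    - {"wx": 0,"wy": 0,"wz": 0,"tx": -2.9,"ty": 2.9,"tz": 0,"hand": 0.5}
    - {"wx": 0,"wy": 0,"wz": 0,"tx": -1.5,"ty": 1.5,"tz": 0,"hand": 0.5}

```text
clock: 1.77
position: [0.5521, 0.3154, 0.2486]
ee_rot: [2.149, 2.288, -0.001]
force: [-0.1, -1.5, 0.6]
width: 0.499
```

```bash
python3 -c "
from h import *
st()
p,d=arm.get_image('top');cv2.imwrite('pics/top1.png',p[...,::-1])
st()"
```

```text
t 1.77 cradle TCP mm [-30.7 265.5 248.6] yaw tool y rel -0.0022 z [ 0.002 -0.002 -1.   ] F [-0.09 -1.51  0.56] w 0.499
t 1.82 cradle TCP mm [-28.7 262.7 248.6] yaw tool y rel -0.0059 z [ 0.003 -0.004 -1.   ] F [ 1.83 -3.45  1.72] w 0.5
```

View pics/top1.png

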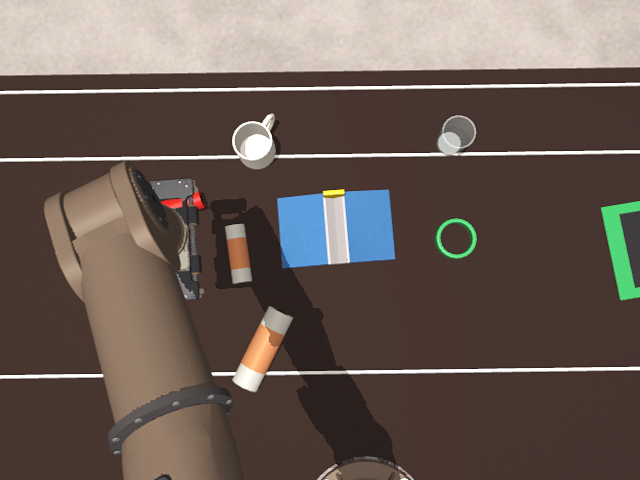

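The top view shows the hand left of the roll at about (190,240), clear of it, with the roll still at (238,253). I'll go down with the fingertips to about 10 mm above the bench.

step_arm:
  plan:
    - {"wx": 0,"wy": 0,"wz": 0,"tx": 0.3,"ty": -0.4,"tz": 1,"hand": 0.5}
    - {"wx": 0,"wy": 0,"wz": 0,"tx": 0.3,"ty": -0.3,"tz": 2,"hand": 0.5}
    - {"wx": 0,"wy": 0,"wz": 0,"tx": 0,"ty": 0,"tz": 2.5,"hand": 0.5}
    - {"wx": 0,"wy": 0,"wz": 0,"tx": 0,"ty": 0,"tz": 2.5,"hand": 0.5}
    - {"wx": 0,"wy": 0,"wz": 0,"tx": 0,"ty": 0,"tz": 2.5,"hand": 0.5}
    - {"wx": 0,"wy": 0,"wz": 0,"tx": 0,"ty": 0,"tz": 2.5,"hand": 0.5}
    - {"wx": 0,"wy": 0,"wz": 0,"tx": 0,"ty": 0,"tz": 2.5,"hand": 0.5}
    - {"wx": 0,"wy": 0,"wz": 0,"tx": 0,"ty": 0,"tz": 2.5,"hand": 0.5}
    - {"wx": 0,"wy": 0,"wz": 0,"tx": 0,"ty": 0,"tz": 2,"hand": 0.5}
    - {"wx": 0,"wy": 0,"wz": 0,"tx": 0,"ty": 0,"tz": 1,"hand": 0.5}

```text
clock: 2.65
position: [0.5378, 0.3268, 0.0353]
ee_rot: [-2.141, -2.297, 0.007]
force: [-1.0, -1.4, 0.3]
width: 0.502
```

```bash
python3 -c "
from h import *
st()
p,d=arm.get_image('scene');cv2.imwrite('pics/sc2.png',cv2.resize(p[60:360,200:600,::-1],None,fx=2,fy=2))
st()"
```

```text
t 2.65 cradle TCP mm [-44.2 277.8  35.3] yaw tool y rel 0.0051 z [-0.004 -0.002 -1.   ] F [-1.01 -1.44  0.28] w 0.502
t 2.7 cradle TCP mm [-44.4 277.4  34.7] yaw tool y rel 0.005 z [-0.005 -0.003 -1.   ] F [-1.08  0.81 -1.71] w 0.499
```

View pics/sc2.png

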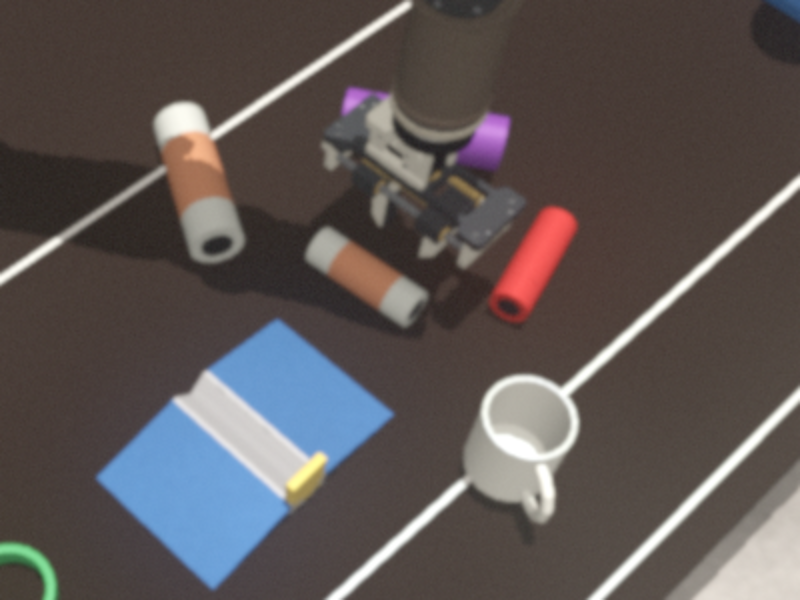

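The picture shows the fingers standing beside the roll at (450,240) in the crop, between it and the red decoy, touching nothing. Starting the push gently.

step_arm:
  plan:
    - {"wx": 0,"wy": 0,"wz": 0,"tx": -0.4,"ty": 0.4,"tz": 0.2,"hand": 0.5}
    - {"wx": 0,"wy": 0,"wz": 0,"tx": -0.6,"ty": 0.4,"tz": 0.2,"hand": 0.5}
    - {"wx": 0,"wy": 0,"wz": 0,"tx": -0.6,"ty": 0,"tz": 0,"hand": 0.5}
    - {"wx": 0,"wy": 0,"wz": 0,"tx": -0.6,"ty": 0,"tz": 0,"hand": 0.5}
    - {"wx": 0,"wy": 0,"wz": 0,"tx": -0.6,"ty": 0,"tz": 0,"hand": 0.5}
    - {"wx": 0,"wy": 0,"wz": 0,"tx": -0.6,"ty": 0,"tz": 0,"hand": 0.5}
    - {"wx": 0,"wy": 0,"wz": 0,"tx": -0.6,"ty": 0,"tz": 0,"hand": 0.5}
    - {"wx": 0,"wy": 0,"wz": 0,"tx": -0.6,"ty": 0,"tz": 0,"hand": 0.5}
    - {"wx": 0,"wy": 0,"wz": 0,"tx": -0.6,"ty": 0,"tz": 0,"hand": 0.5}
    - {"wx": 0,"wy": 0,"wz": 0,"tx": -0.6,"ty": 0,"tz": 0,"hand": 0.5}

```text
clock: 3.53
position: [0.5529, 0.2684, 0.0348]
ee_rot: [-2.144, -2.296, -0.0]
force: [0.4, -0.3, -0.9]
width: 0.495
```

```bash
cat >> h.py <<'E'
def look(k,z=.025):
    st()
    p,d=arm.get_image('top')
    cv2.imwrite(f'pics/{k}t.png',cv2.resize(p[130:330,150:450,::-1],None,fx=2.6,fy=2.6))
    q,e=arm.get_image('scene')
    cv2.imwrite(f'pics/{k}s.png',cv2.resize(q[130:370,220:540,::-1],None,fx=2.4,fy=2.4))
    for n,im in(('top',p),('scene',q)):
        H,S,V=hsvs(im)
        for c in comps((H>3)&(H<20)&(S>75)&(V>60),120):
            r=cv2.minAreaRect(np.argwhere(c[0])[:,::-1].astype(np.float32))
            w=cr(cast(n,[r[0]],z)[0])*1e3
            b=cast(n,cv2.boxPoints(r),z);L=[np.linalg.norm(b[i]-b[i-1]) for i in range(4)];
            v=b[1]-b[0]; w2=b[2]-b[1]; a=v if abs(v[0])>abs(w2[0]) else w2
            if w[0]>-130: print(n,np.round(r[0],1),'cradle',w.round(1),'sides',np.round(L[:2],3),'yaw rel',round((np.arctan2(a[1],a[0])+np.pi/2)%np.pi-np.pi/2-YAW,3))
E
python3 -c "
from h import *
look('a')"
```

```text
t 3.53 cradle TCP mm [-33.  218.5  34.8] yaw tool y rel 0.0032 z [-0.  0. -1.] F [ 0.41 -0.34 -0.94] w 0.495
top [319.5  78.6] cradle [323.    8.8  25. ] sides [0.03  1.371] yaw rel -0.117
top [319.5 121.6] cradle [229.   16.2  25. ] sides [0.136 1.368] yaw rel -0.117
top [454.5 238. ] cradle [ -40.9 -245.4   25. ] sides [0.059 0.056] yaw rel -0.102
top [250.3 251.4] cradle [-35.4 181.6  25. ] sides [0.065 0.034] yaw rel 0.048
scene [479.6 193.5] cradle [ 93.9 346.7  25. ] sides [0.065 0.168] yaw rel -1.105
scene [456.2 170.4] cradle [ 26.3 359.3  25. ] sides [0.031 0.069] yaw rel 0.086
scene [373.  204.2] cradle [-38.7 179.6  25. ] sides [0.064 0.053] yaw rel 0.05
```

View pics/at.png

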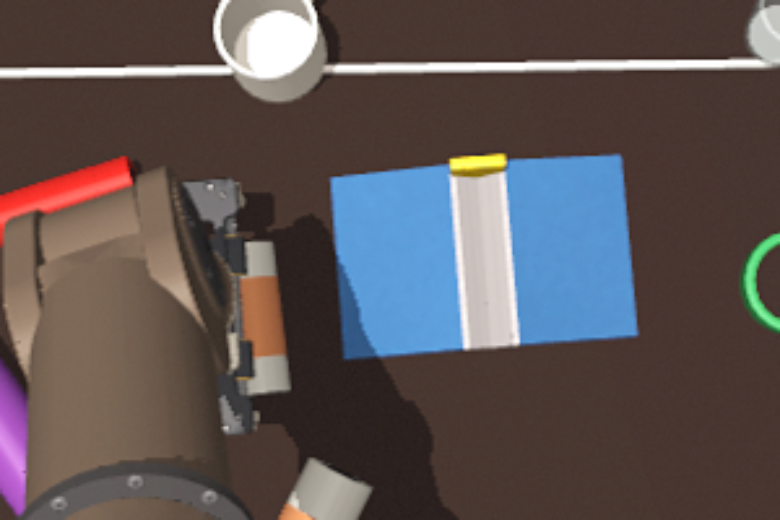

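View pics/as.png

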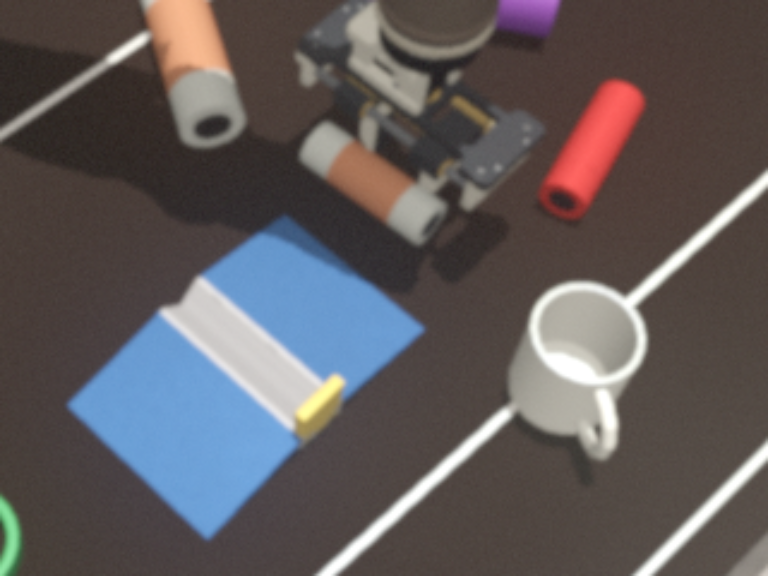

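The roll is at y about 182 mm and is now parallel to the finger line (yaw within about 0.05). On with the push to the foot of the ramp.

step_arm:
  plan:
    - {"wx": 0,"wy": 0,"wz": 0,"tx": -0.6,"ty": 0,"tz": 0,"hand": 0.5}
    - {"wx": 0,"wy": 0,"wz": 0,"tx": -0.8,"ty": 0,"tz": 0,"hand": 0.5}
    - {"wx": 0,"wy": 0,"wz": 0,"tx": -0.8,"ty": 0,"tz": 0,"hand": 0.5}
    - {"wx": 0,"wy": 0,"wz": 0,"tx": -0.8,"ty": 0,"tz": 0,"hand": 0.5}
    - {"wx": 0,"wy": 0,"wz": 0,"tx": -0.8,"ty": 0,"tz": 0,"hand": 0.5}
    - {"wx": 0,"wy": 0,"wz": 0,"tx": -0.8,"ty": 0,"tz": 0,"hand": 0.5}
    - {"wx": 0,"wy": 0,"wz": 0,"tx": -0.8,"ty": 0,"tz": 0,"hand": 0.5}
    - {"wx": 0,"wy": 0,"wz": 0,"tx": -0.8,"ty": 0,"tz": 0,"hand": 0.5}
    - {"wx": 0,"wy": 0,"wz": 0,"tx": -0.8,"ty": 0,"tz": 0,"hand": 0.5}
    - {"wx": 0,"wy": 0,"wz": 0,"tx": -0.8,"ty": 0,"tz": 0,"hand": 0.5}

```text
clock: 4.47
position: [0.5584, 0.1909, 0.0349]
ee_rot: [-2.144, -2.296, -0.001]
force: [0.4, 2.2, 1.5]
width: 0.502
```

```bash
python3 -c "
from h import *
look('b')"
```

```text
t 4.47 cradle TCP mm [-32.5 140.9  34.9] yaw tool y rel 0.0035 z [ 0.     0.001 -1.   ] F [0.39 2.2  1.52] w 0.502
top [319.5  78.6] cradle [323.    8.8  25. ] sides [0.03  1.371] yaw rel -0.117
top [319.5 121.7] cradle [228.8  16.2  25. ] sides [0.137 1.368] yaw rel -0.117
top [454.5 238. ] cradle [ -40.9 -245.4   25. ] sides [0.059 0.056] yaw rel -0.102
top [289.  247.8] cradle [-34.4 100.5  25. ] sides [0.063 0.018] yaw rel 0.002
scene [487.2 189.7] cradle [ 99.1 364.7  25. ] sides [0.063 0.146] yaw rel -1.056
scene [347.4 226.2] cradle [-39.8 107.5  25. ] sides [0.064 0.047] yaw rel -0.014
```

View pics/bt.png

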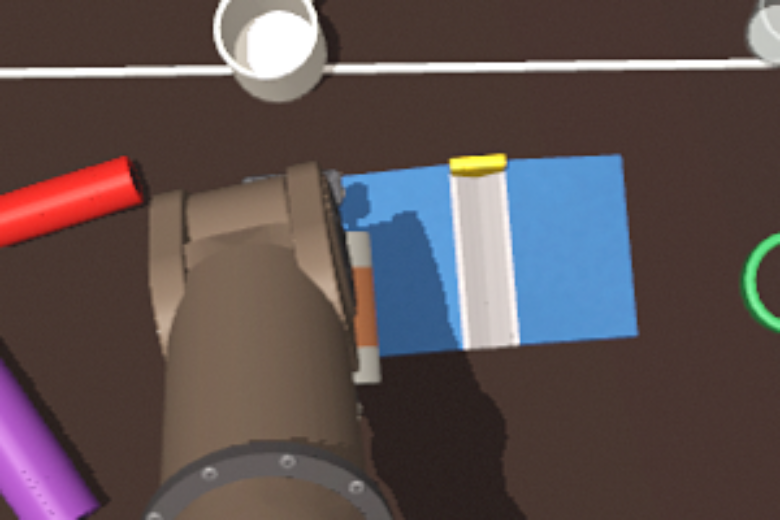

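View pics/bs.png

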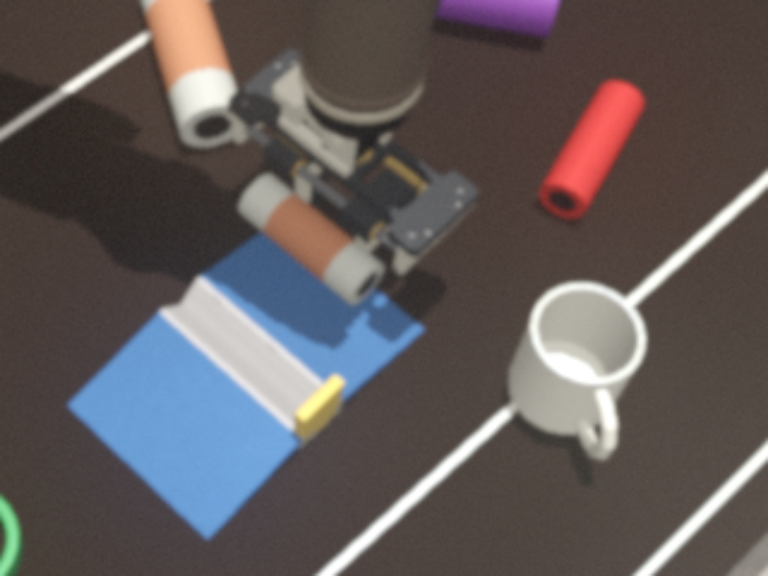

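Roll on the foot of the ramp at x -36, y 105 mm, parallel to the groove. Pushing up the ramp, raising with the slope.

step_arm:
  plan:
    - {"wx": 0,"wy": 0,"wz": 0,"tx": -0.5,"ty": 0,"tz": 0,"hand": 0.5}
    - {"wx": 0,"wy": 0,"wz": 0,"tx": -0.5,"ty": 0,"tz": -0.1,"hand": 0.5}
    - {"wx": 0,"wy": 0,"wz": 0,"tx": -0.5,"ty": 0,"tz": -0.1,"hand": 0.5}
    - {"wx": 0,"wy": 0,"wz": 0,"tx": -0.5,"ty": 0,"tz": -0.1,"hand": 0.5}
    - {"wx": 0,"wy": 0,"wz": 0,"tx": -0.5,"ty": 0,"tz": -0.1,"hand": 0.5}
    - {"wx": 0,"wy": 0,"wz": 0,"tx": -0.5,"ty": 0,"tz": -0.1,"hand": 0.5}
    - {"wx": 0,"wy": 0,"wz": 0,"tx": -0.5,"ty": 0,"tz": -0.1,"hand": 0.5}
    - {"wx": 0,"wy": 0,"wz": 0,"tx": -0.5,"ty": 0,"tz": -0.1,"hand": 0.5}
    - {"wx": 0,"wy": 0,"wz": 0,"tx": -0.5,"ty": 0,"tz": -0.1,"hand": 0.5}
    - {"wx": 0,"wy": 0,"wz": 0,"tx": -0.5,"ty": 0,"tz": -0.1,"hand": 0.5}

```text
clock: 5.4
position: [0.5617, 0.1408, 0.0438]
ee_rot: [-2.144, -2.296, -0.0]
force: [-0.3, 1.7, 1.1]
width: 0.5
```

```bash
python3 -c "
from h import *
look('c',.035)"
```

```text
t 5.4 cradle TCP mm [-32.5  90.6  43.8] yaw tool y rel 0.0032 z [ 0.  0. -1.] F [-0.31  1.69  1.05] w 0.5
top [319.5  78.6] cradle [319.3   9.1  35. ] sides [0.03 1.36] yaw rel -0.117
top [319.5 121.6] cradle [226.1  16.4  35. ] sides [0.135 1.357] yaw rel -0.117
top [454.5 238. ] cradle [ -41.6 -243.    35. ] sides [0.058 0.056] yaw rel -0.102
scene [490.4 195.1] cradle [113.4 351.2  35. ] sides [0.055 0.156] yaw rel -1.218
scene [329.8 239.8] cradle [-39.1  58.2  35. ] sides [0.065 0.044] yaw rel 0.0
```

View pics/cs.png

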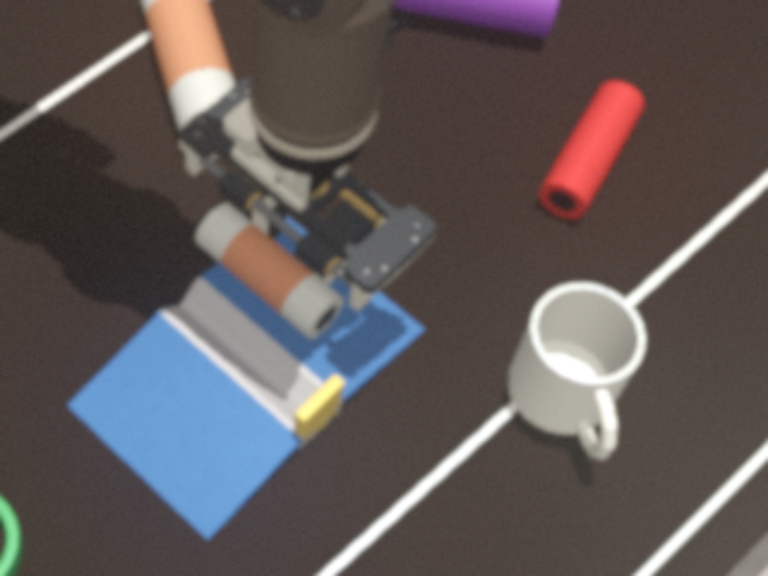

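Roll square on the ramp at y about 58 mm. Next I'll push slowly over the crest.

step_arm:
  plan:
    - {"wx": 0,"wy": 0,"wz": 0,"tx": -0.4,"ty": 0,"tz": -0.1,"hand": 0.5}
    - {"wx": 0,"wy": 0,"wz": 0,"tx": -0.4,"ty": 0,"tz": -0.1,"hand": 0.5}
    - {"wx": 0,"wy": 0,"wz": 0,"tx": -0.4,"ty": 0,"tz": -0.1,"hand": 0.5}
    - {"wx": 0,"wy": 0,"wz": 0,"tx": -0.4,"ty": 0,"tz": -0.1,"hand": 0.5}
    - {"wx": 0,"wy": 0,"wz": 0,"tx": -0.4,"ty": 0,"tz": -0.1,"hand": 0.5}
    - {"wx": 0,"wy": 0,"wz": 0,"tx": -0.4,"ty": 0,"tz": -0.1,"hand": 0.5}
    - {"wx": 0,"wy": 0,"wz": 0,"tx": -0.4,"ty": 0,"tz": 0,"hand": 0.5}
    - {"wx": 0,"wy": 0,"wz": 0,"tx": -0.4,"ty": 0,"tz": 0,"hand": 0.5}
    - {"wx": 0,"wy": 0,"wz": 0,"tx": -0.4,"ty": 0,"tz": 0,"hand": 0.5}
    - {"wx": 0,"wy": 0,"wz": 0,"tx": -0.4,"ty": 0,"tz": 0,"hand": 0.5}

```text
clock: 6.33
position: [0.5643, 0.1007, 0.0496]
ee_rot: [2.144, 2.296, -0.001]
force: [-0.5, 0.6, -0.1]
width: 0.499
```

```bash
python3 -c "
from h import *
look('d',.035)"
```

```text
t 6.33 cradle TCP mm [-32.5  50.4  49.6] yaw tool y rel 0.0031 z [-0. -0. -1.] F [-0.46  0.59 -0.05] w 0.499
top [319.5  78.6] cradle [319.3   9.1  35. ] sides [0.03 1.36] yaw rel -0.117
top [319.5 121.6] cradle [226.1  16.4  35. ] sides [0.135 1.357] yaw rel -0.117
top [454.5 238. ] cradle [ -41.6 -243.    35. ] sides [0.058 0.056] yaw rel -0.102
scene [489.2 198. ] cradle [115.7 343.9  35. ] sides [0.049 0.127] yaw rel 0.214
scene [314.5 251.6] cradle [-41.8  20.3  35. ] sides [0.066 0.046] yaw rel 0.027
```

View pics/ds.png

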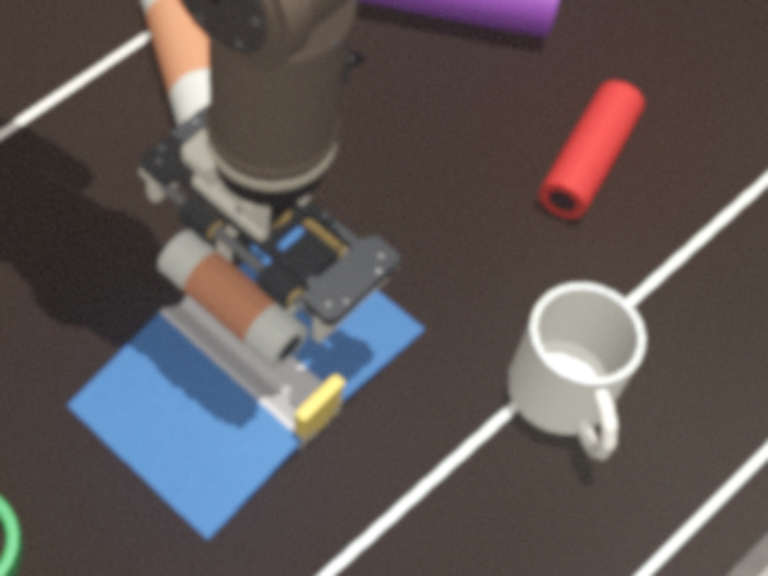

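The roll is right at the crest, y about 18 mm. A few millimetres more, then a pause.

step_arm:
  plan:
    - {"wx": 0,"wy": 0,"wz": 0,"tx": -0.2,"ty": 0,"tz": 0,"hand": 0.5}
    - {"wx": 0,"wy": 0,"wz": 0,"tx": -0.2,"ty": 0,"tz": 0,"hand": 0.5}
    - {"wx": 0,"wy": 0,"wz": 0,"tx": -0.2,"ty": 0,"tz": 0,"hand": 0.5}
    - {"wx": 0,"wy": 0,"wz": 0,"tx": -0.2,"ty": 0,"tz": 0,"hand": 0.5}
    - {"wx": 0,"wy": 0,"wz": 0,"tx": -0.1,"ty": 0,"tz": 0,"hand": 0.5}
    - {"wx": 0,"wy": 0,"wz": 0,"tx": 0,"ty": 0,"tz": 0,"hand": 0.5}
    - {"wx": 0,"wy": 0,"wz": 0,"tx": 0,"ty": 0,"tz": 0,"hand": 0.5}
    - {"wx": 0,"wy": 0,"wz": 0,"tx": 0,"ty": 0,"tz": 0,"hand": 0.5}
    - {"wx": 0,"wy": 0,"wz": 0,"tx": 0,"ty": 0,"tz": 0,"hand": 0.5}
    - {"wx": 0,"wy": 0,"wz": 0,"tx": 0,"ty": 0,"tz": 0,"hand": 0.5}

```text
clock: 7.27
position: [0.5649, 0.0926, 0.0497]
ee_rot: [-2.144, -2.296, -0.0]
force: [0.2, -0.1, -0.1]
width: 0.503
```

```bash
python3 -c "
from h import *
look('e',.030)"
```

```text
t 7.27 cradle TCP mm [-32.4  42.3  49.7] yaw tool y rel 0.0035 z [-0.  0. -1.] F [ 0.15 -0.08 -0.06] w 0.503
top [319.5  78.6] cradle [321.1   8.9  30. ] sides [0.03  1.366] yaw rel -0.117
top [319.5 121.7] cradle [227.4  16.3  30. ] sides [0.136 1.363] yaw rel -0.117
top [454.5 238. ] cradle [ -41.3 -244.2   30. ] sides [0.058 0.056] yaw rel -0.102
scene [484.6 192.8] cradle [100.9 351.3  30. ] sides [0.065 0.155] yaw rel -1.058
scene [307.1 260.6] cradle [-40.1  -0.6  30. ] sides [0.064 0.041] yaw rel -0.008
```

View pics/es.png

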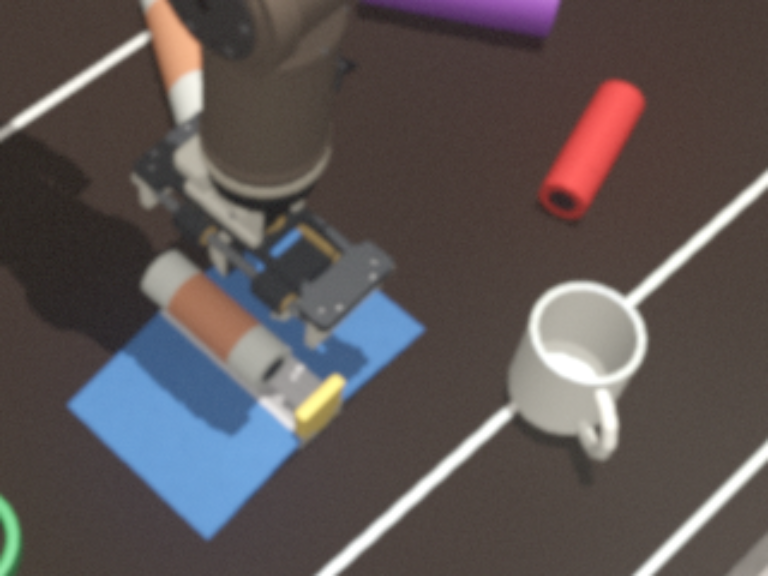

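The roll has dropped into the groove at x about -38, y about -1 mm, parallel. It still needs about 42 mm along the groove. Before I push its near end, I'll check how low the outer parts of the hand hang, using depth.

```bash
python3 - <<'E'
from h import *
q,e=arm.get_image('scene')
for u,v in [(145,195),(150,185),(315,335),(312,322),(220,262),(285,303),(240,345),(262,352),(210,305)]:
    uu,vv=int(220+u/2.4),int(130+v/2.4)
    m=np.zeros(e.shape,bool);m[vv-1:vv+2,uu-1:uu+2]=1
    P=pts3('scene',e,m);print((u,v),[ (cr(x)*1e3).round(0).tolist() for x in (np.median(P,0),)])
print(np.round(arm.observe()['joints'],3))
E
```

```text
(145, 195) [[-112.0, 5.0, 111.0]]
(150, 185) [[-105.0, 5.0, 133.0]]
(315, 335) [[56.0, 6.0, 119.0]]
(312, 322) [[53.0, 6.0, 134.0]]
(220, 262) [[-61.0, 30.0, 47.0]]
(285, 303) [[22.0, 12.0, 112.0]]
(240, 345) [[0.0, -8.0, 47.0]]
(262, 352) [[17.0, -2.0, 49.0]]
(210, 305) [[-38.0, -3.0, 49.0]]
[-0.427  0.595  0.243  1.913 -0.222  0.66   0.02 ]
```

Prongs clear by 60 mm above TCP, roll top at 49 mm (seated). Withdraw sideways, then up and round to the near end.

step_arm:
  plan:
    - {"wx": 0,"wy": 0,"wz": 0,"tx": 1,"ty": 0,"tz": 0,"hand": 0.5}
    - {"wx": 0,"wy": 0,"wz": 0,"tx": 1,"ty": 0,"tz": -0.5,"hand": 0.5}
    - {"wx": 0,"wy": 0,"wz": 0,"tx": 1,"ty": 0,"tz": -1.5,"hand": 0}
    - {"wx": 0,"wy": 0,"wz": 0,"tx": 0,"ty": -1,"tz": -2,"hand": 0}
    - {"wx": 0,"wy": 0,"wz": 0,"tx": 0,"ty": -2,"tz": -2,"hand": 0}
    - {"wx": 0,"wy": 0,"wz": 0,"tx": 0,"ty": -2,"tz": -2,"hand": 0}
    - {"wx": 0,"wy": 0,"wz": 0,"tx": -1,"ty": -2,"tz": 0,"hand": 0}
    - {"wx": 0,"wy": 0,"wz": 0,"tx": -2,"ty": -2,"tz": 0,"hand": 0}
    - {"wx": 0,"wy": 0,"wz": 0,"tx": -2,"ty": -2,"tz": 0,"hand": 0}
    - {"wx": 0,"wy": 0,"wz": 0,"tx": -2.2,"ty": -1.5,"tz": 0,"hand": 0}

```text
clock: 8.25
position: [0.4415, 0.043, 0.1302]
ee_rot: [-2.141, -2.298, -0.001]
force: [-0.5, -1.1, -1.5]
width: 0.008
```

```bash
python3 -c "
from h import *
look('f',.030)"
```

```text
t 8.25 cradle TCP mm [-158.7    0.8  130.2] yaw tool y rel 0.006 z [-0.     0.001 -1.   ] F [-0.49 -1.14 -1.46] w 0.008
top [319.5  78.6] cradle [321.2   8.9  30. ] sides [0.03  1.366] yaw rel -0.117
top [319.5 121.6] cradle [227.5  16.3  30. ] sides [0.136 1.363] yaw rel -0.117
top [454.5 238. ] cradle [ -41.3 -244.2   30. ] sides [0.058 0.056] yaw rel -0.102
top [337.1 240.2] cradle [-26.7  -0.4  30. ] sides [0.052 0.039] yaw rel 0.0
scene [483.8 195.3] cradle [103.4 345.2  30. ] sides [0.057 0.186] yaw rel -1.302
scene [307.1 260.8] cradle [-39.8  -0.9  30. ] sides [0.063 0.041] yaw rel 0.001
```

View pics/fs.png

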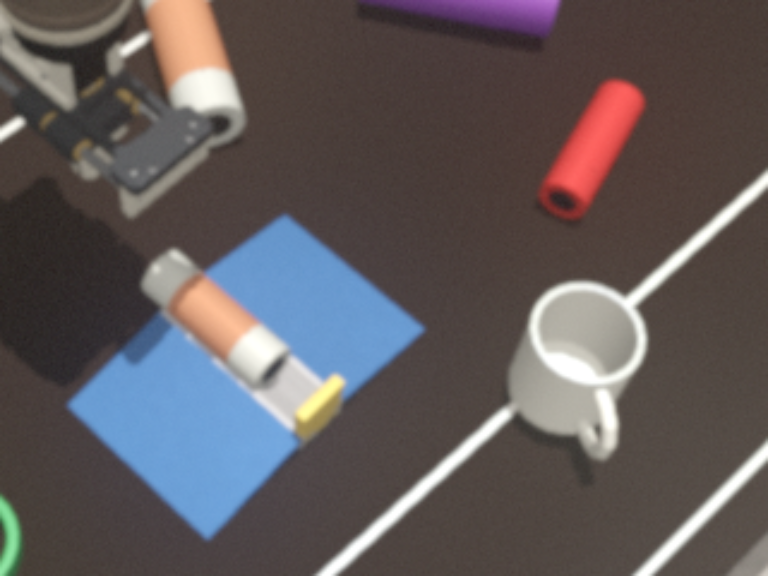

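The picture shows the roll in the groove at (215,320) in the crop, with its far end about 40 mm short of the stop, and the shut hand over the robot's end. Descending, then pushing along the groove.

step_arm:
  plan:
    - {"wx": 0,"wy": 0,"wz": 0,"tx": 0,"ty": 0,"tz": 0.5,"hand": 0}
    - {"wx": 0,"wy": 0,"wz": 0,"tx": 0,"ty": 0,"tz": 1,"hand": 0}
    - {"wx": 0,"wy": 0,"wz": 0,"tx": 0,"ty": 0,"tz": 1.5,"hand": 0}
    - {"wx": 0,"wy": 0,"wz": 0,"tx": 0,"ty": 0,"tz": 1.5,"hand": 0}
    - {"wx": 0,"wy": 0,"wz": 0,"tx": 0,"ty": 0,"tz": 1.5,"hand": 0}
    - {"wx": 0,"wy": 0,"wz": 0,"tx": 0,"ty": 0,"tz": 1.5,"hand": 0}
    - {"wx": 0,"wy": 0,"wz": 0,"tx": 0,"ty": 0,"tz": 1,"hand": 0}
    - {"wx": 0,"wy": 0,"wz": 0,"tx": 0,"ty": 0,"tz": 0.7,"hand": 0}
    - {"wx": 0,"wy": 0,"wz": 0,"tx": 0,"ty": 0,"tz": 0,"hand": 0}
    - {"wx": 0,"wy": 0,"wz": 0,"tx": 0,"ty": 0,"tz": 0,"hand": 0}

```text
clock: 9.18
position: [0.4434, 0.0428, 0.0375]
ee_rot: [-2.143, -2.297, 0.0]
force: [0.0, 0.4, 0.5]
width: 0.004
```

step_arm:
  plan:
    - {"wx": 0,"wy": 0,"wz": 0,"tx": 0,"ty": 0.4,"tz": 0,"hand": 0}
    - {"wx": 0,"wy": 0,"wz": 0,"tx": 0,"ty": 0.4,"tz": 0,"hand": 0}
    - {"wx": 0,"wy": 0,"wz": 0,"tx": 0,"ty": 0.5,"tz": 0,"hand": 0}
    - {"wx": 0,"wy": 0,"wz": 0,"tx": 0,"ty": 0.5,"tz": 0,"hand": 0}
    - {"wx": 0,"wy": 0,"wz": 0,"tx": 0,"ty": 0.5,"tz": 0,"hand": 0}
    - {"wx": 0,"wy": 0,"wz": 0,"tx": 0,"ty": 0.5,"tz": 0,"hand": 0}
    - {"wx": 0,"wy": 0,"wz": 0,"tx": 0,"ty": 0.5,"tz": 0,"hand": 0}
    - {"wx": 0,"wy": 0,"wz": 0,"tx": 0,"ty": 0.5,"tz": 0,"hand": 0}
    - {"wx": 0,"wy": 0,"wz": 0,"tx": 0,"ty": 0.4,"tz": 0,"hand": 0}
    - {"wx": 0,"wy": 0,"wz": 0,"tx": 0,"ty": 0.3,"tz": 0,"hand": 0}

```text
clock: 10.02
position: [0.4885, 0.0451, 0.0377]
ee_rot: [-2.144, -2.296, 0.0]
force: [-1.2, -0.6, 0.6]
width: 0.004
```

```bash
python3 -c "
from h import *
look('g',.030)"
```

```text
t 10.02 cradle TCP mm [-1.118e+02 -1.000e-01  3.770e+01] yaw tool y rel 0.0032 z [-0.  0. -1.] F [-1.21 -0.6   0.6 ] w 0.004
top [319.5  78.6] cradle [321.1   9.   30. ] sides [0.03  1.366] yaw rel -0.117
top [319.5 121.7] cradle [227.3  16.3  30. ] sides [0.136 1.363] yaw rel -0.117
top [319.5 265. ] cradle [-75.3  40.   30. ] sides [0.444 1.352] yaw rel -0.116
top [454.5 238. ] cradle [ -41.3 -244.2   30. ] sides [0.058 0.056] yaw rel -0.102
scene [487.5 186.5] cradle [ 96.  367.7  30. ] sides [0.079 0.134] yaw rel -0.924
scene [307.8 261.4] cradle [-38.  -1.  30.] sides [0.062 0.041] yaw rel 0.007
```

View pics/gs.png

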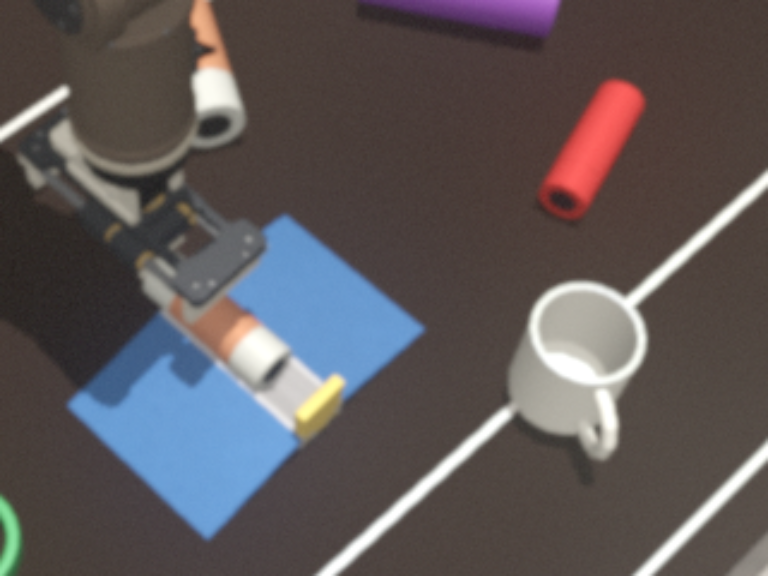

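step_arm:
  plan:
    - {"wx": 0,"wy": 0,"wz": 0,"tx": 0,"ty": 0.3,"tz": 0,"hand": 0}
    - {"wx": 0,"wy": 0,"wz": 0,"tx": 0,"ty": 0.3,"tz": 0,"hand": 0}
    - {"wx": 0,"wy": 0,"wz": 0,"tx": 0,"ty": 0.3,"tz": 0,"hand": 0}
    - {"wx": 0,"wy": 0,"wz": 0,"tx": 0,"ty": 0.3,"tz": 0,"hand": 0}
    - {"wx": 0,"wy": 0,"wz": 0,"tx": 0,"ty": 0.3,"tz": 0,"hand": 0}
    - {"wx": 0,"wy": 0,"wz": 0,"tx": 0,"ty": 0.3,"tz": 0,"hand": 0}
    - {"wx": 0,"wy": 0,"wz": 0,"tx": 0,"ty": 0.3,"tz": 0,"hand": 0}
    - {"wx": 0,"wy": 0,"wz": 0,"tx": 0,"ty": 0.3,"tz": 0,"hand": 0}
    - {"wx": 0,"wy": 0,"wz": 0,"tx": 0,"ty": 0.2,"tz": 0,"hand": 0}
    - {"wx": 0,"wy": 0,"wz": 0,"tx": 0,"ty": 0,"tz": 0,"hand": 0}

```text
clock: 10.95
position: [0.5147, 0.0469, 0.0378]
ee_rot: [2.144, 2.296, 0.001]
force: [-0.4, -0.6, -0.3]
width: 0.004
```

```bash
python3 -c "
from h import *
look('h',.030)"
```

```text
t 10.95 cradle TCP mm [-85.5  -0.   37.8] yaw tool y rel 0.0032 z [ 0.001  0.    -1.   ] F [-0.42 -0.61 -0.3 ] w 0.004
top [319.5  78.6] cradle [321.2   8.9  30. ] sides [0.03  1.366] yaw rel -0.117
top [319.5 121.7] cradle [227.5  16.3  30. ] sides [0.136 1.363] yaw rel -0.117
top [319.5 265. ] cradle [-75.2  40.   30. ] sides [0.444 1.352] yaw rel -0.116
top [454.5 238. ] cradle [ -41.3 -244.2   30. ] sides [0.058 0.056] yaw rel -0.102
scene [478.  202.7] cradle [105.7 323.2  30. ] sides [0.044 0.156] yaw rel -0.173
scene [318.2 270.5] cradle [-11.4  -0.9  30. ] sides [0.062 0.04 ] yaw rel 0.007
```

View pics/hs.png

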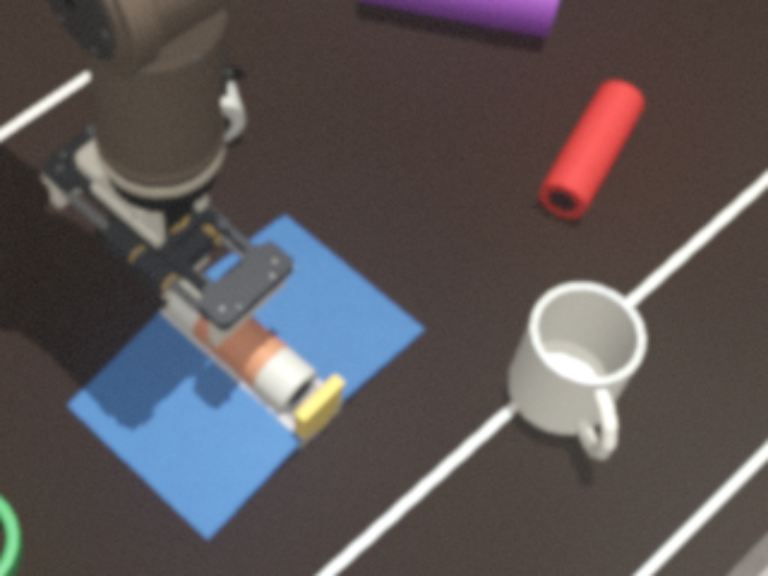

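View pics/ht.png

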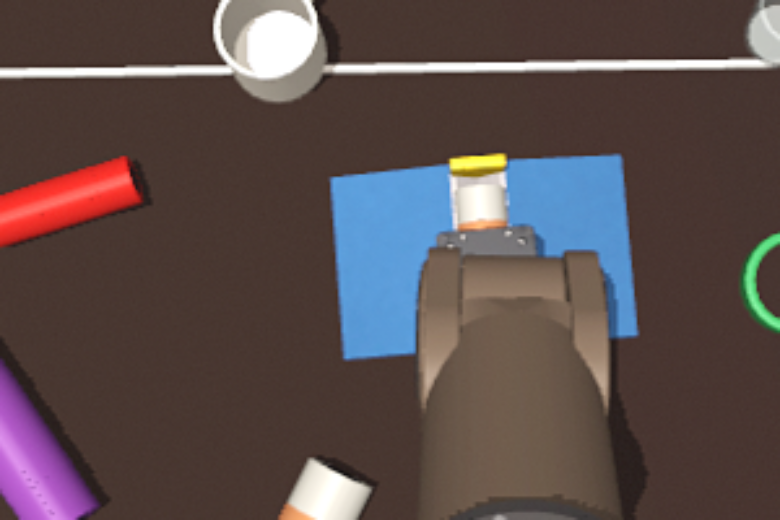

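About 16 mm remain. Push 12 mm, then small steps watching the force.

step_arm:
  plan:
    - {"wx": 0,"wy": 0,"wz": 0,"tx": 0,"ty": 0.2,"tz": 0,"hand": 0}
    - {"wx": 0,"wy": 0,"wz": 0,"tx": 0,"ty": 0.2,"tz": 0,"hand": 0}
    - {"wx": 0,"wy": 0,"wz": 0,"tx": 0,"ty": 0.2,"tz": 0,"hand": 0}
    - {"wx": 0,"wy": 0,"wz": 0,"tx": 0,"ty": 0.2,"tz": 0,"hand": 0}
    - {"wx": 0,"wy": 0,"wz": 0,"tx": 0,"ty": 0.2,"tz": 0,"hand": 0}
    - {"wx": 0,"wy": 0,"wz": 0,"tx": 0,"ty": 0.1,"tz": 0,"hand": 0}
    - {"wx": 0,"wy": 0,"wz": 0,"tx": 0,"ty": 0.1,"tz": 0,"hand": 0}
    - {"wx": 0,"wy": 0,"wz": 0,"tx": 0,"ty": 0.1,"tz": 0,"hand": 0}
    - {"wx": 0,"wy": 0,"wz": 0,"tx": 0,"ty": 0,"tz": 0,"hand": 0}
    - {"wx": 0,"wy": 0,"wz": 0,"tx": 0,"ty": 0,"tz": 0,"hand": 0}

```text
clock: 11.88
position: [0.5271, 0.0477, 0.0377]
ee_rot: [2.144, 2.296, 0.0]
force: [-1.4, -0.4, -0.4]
width: 0.006
```

```bash
python3 -c "
from h import *
look('i',.030)"
```

```text
t 11.88 cradle TCP mm [-73.   -0.   37.7] yaw tool y rel 0.0032 z [ 0.  0. -1.] F [-1.4  -0.37 -0.39] w 0.006
top [319.5  78.6] cradle [321.2   8.9  30. ] sides [0.03  1.366] yaw rel -0.117
top [319.5 121.7] cradle [227.5  16.3  30. ] sides [0.136 1.363] yaw rel -0.117
top [319.5 265. ] cradle [-75.3  40.   30. ] sides [0.444 1.352] yaw rel -0.116
top [454.5 238. ] cradle [ -41.3 -244.2   30. ] sides [0.058 0.056] yaw rel -0.102
scene [485.5 197.3] cradle [108.7 343.8  30. ] sides [0.045 0.163] yaw rel -1.284
scene [323.2 274.7] cradle [ 0.9 -0.6 30. ] sides [0.062 0.041] yaw rel -0.012
```

View pics/it.png

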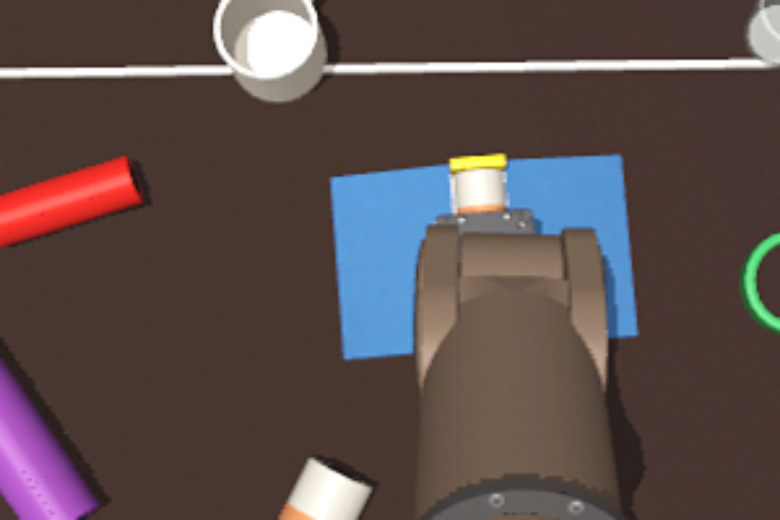

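The roll's far end is now a few millimetres from the stop, with force still only about 1 N. Creeping on.

step_arm:
  plan:
    - {"wx": 0,"wy": 0,"wz": 0,"tx": 0,"ty": 0.05,"tz": 0,"hand": 0}
    - {"wx": 0,"wy": 0,"wz": 0,"tx": 0,"ty": 0.05,"tz": 0,"hand": 0}
    - {"wx": 0,"wy": 0,"wz": 0,"tx": 0,"ty": 0.05,"tz": 0,"hand": 0}
    - {"wx": 0,"wy": 0,"wz": 0,"tx": 0,"ty": 0.05,"tz": 0,"hand": 0}
    - {"wx": 0,"wy": 0,"wz": 0,"tx": 0,"ty": 0.05,"tz": 0,"hand": 0}
    - {"wx": 0,"wy": 0,"wz": 0,"tx": 0,"ty": 0.05,"tz": 0,"hand": 0}
    - {"wx": 0,"wy": 0,"wz": 0,"tx": 0,"ty": 0,"tz": 0,"hand": 0}
    - {"wx": 0,"wy": 0,"wz": 0,"tx": 0,"ty": 0,"tz": 0,"hand": 0}
    - {"wx": 0,"wy": 0,"wz": 0,"tx": 0,"ty": 0,"tz": 0,"hand": 0}
    - {"wx": 0,"wy": 0,"wz": 0,"tx": 0,"ty": 0,"tz": 0,"hand": 0}

```text
clock: 12.82
position: [0.5284, 0.0478, 0.0374]
ee_rot: [-2.143, -2.294, 0.003]
force: [-6.7, -0.7, 3.3]
width: 0.004
```

step_arm:
  plan:
    - {"wx": 0,"wy": 0,"wz": 0,"tx": 0,"ty": 0.05,"tz": 0,"hand": 0}
    - {"wx": 0,"wy": 0,"wz": 0,"tx": 0,"ty": 0.05,"tz": 0,"hand": 0}
    - {"wx": 0,"wy": 0,"wz": 0,"tx": 0,"ty": 0.05,"tz": 0,"hand": 0}
    - {"wx": 0,"wy": 0,"wz": 0,"tx": 0,"ty": 0.05,"tz": 0,"hand": 0}
    - {"wx": 0,"wy": 0,"wz": 0,"tx": 0,"ty": 0,"tz": 0,"hand": 0}
    - {"wx": 0,"wy": 0,"wz": 0,"tx": 0,"ty": 0,"tz": 0,"hand": 0}
    - {"wx": 0,"wy": 0,"wz": 0,"tx": 0,"ty": 0,"tz": 0,"hand": 0}
    - {"wx": 0,"wy": 0,"wz": 0,"tx": 0,"ty": 0,"tz": 0,"hand": 0}
    - {"wx": 0,"wy": 0,"wz": 0,"tx": 0,"ty": 0,"tz": 0,"hand": 0}
    - {"wx": 0,"wy": 0,"wz": 0,"tx": 0,"ty": 0,"tz": 0,"hand": 0}

```text
clock: 13.65
position: [0.5284, 0.0478, 0.037]
ee_rot: [-2.141, -2.293, 0.007]
force: [-12.4, -0.8, 6.4]
width: 0.005
```

```bash
python3 -c "
from h import *
look('j',.030)"
```

```text
t 13.65 cradle TCP mm [-71.8   0.   37. ] yaw tool y rel 0.0033 z [-0.007 -0.    -1.   ] F [-12.37  -0.79   6.44] w 0.005
top [319.5  78.6] cradle [321.2   8.9  30. ] sides [0.03  1.366] yaw rel -0.117
top [319.5 121.6] cradle [227.6  16.3  30. ] sides [0.136 1.363] yaw rel -0.117
top [319.5 265. ] cradle [-75.3  40.   30. ] sides [0.444 1.352] yaw rel -0.116
top [454.5 238. ] cradle [ -41.3 -244.2   30. ] sides [0.058 0.056] yaw rel -0.102
scene [489.  195.9] cradle [111.6 351.3  30. ] sides [0.051 0.153] yaw rel -1.25
scene [328.7 279.7] cradle [14.9 -0.8 30. ] sides [0.037 0.04 ] yaw rel -0.018
```

Force rose from 1 N to 12 N while the TCP stood still at -71.8 mm, which fits the roll bottoming on the stop. Backing straight off along the groove, then up and away.

step_arm:
  plan:
    - {"wx": 0,"wy": 0,"wz": 0,"tx": 0,"ty": -0.4,"tz": 0,"hand": 0}
    - {"wx": 0,"wy": 0,"wz": 0,"tx": 0,"ty": -0.6,"tz": 0,"hand": 0}
    - {"wx": 0,"wy": 0,"wz": 0,"tx": 0,"ty": -1,"tz": 0,"hand": 0}
    - {"wx": 0,"wy": 0,"wz": 0,"tx": 0,"ty": -1.5,"tz": 0,"hand": 0}
    - {"wx": 0,"wy": 0,"wz": 0,"tx": 0,"ty": -1.5,"tz": 0,"hand": 0}
    - {"wx": 0,"wy": 0,"wz": 0,"tx": 0,"ty": -1.5,"tz": -1,"hand": 0}
    - {"wx": 0,"wy": 0,"wz": 0,"tx": 0,"ty": -1.5,"tz": -2,"hand": 0}
    - {"wx": 0,"wy": 0,"wz": 0,"tx": 0,"ty": -1,"tz": -2.5,"hand": 0}
    - {"wx": 0,"wy": 0,"wz": 0,"tx": 0,"ty": 0,"tz": -2.5,"hand": 0}
    - {"wx": 0,"wy": 0,"wz": 0,"tx": 0,"ty": 0,"tz": -2,"hand": 0}

```text
clock: 14.58
position: [0.4413, 0.0418, 0.1393]
ee_rot: [2.144, 2.296, 0.002]
force: [1.6, -0.5, 0.6]
width: 0.006
```

step_arm:
  plan:
    - {"wx": 0,"wy": 0,"wz": 0,"tx": 2,"ty": 0,"tz": -2,"hand": 0}
    - {"wx": 0,"wy": 0,"wz": 0,"tx": 3,"ty": 0,"tz": -2,"hand": 0}
    - {"wx": 0,"wy": 0,"wz": 0,"tx": 3,"ty": 0,"tz": -2,"hand": 0}
    - {"wx": 0,"wy": 0,"wz": 0,"tx": 3,"ty": 0,"tz": 0,"hand": 0}
    - {"wx": 0,"wy": 0,"wz": 0,"tx": 3,"ty": 0,"tz": 0,"hand": 0}
    - {"wx": 0,"wy": 0,"wz": 0,"tx": 3,"ty": 0,"tz": 0,"hand": 0}
    - {"wx": 0,"wy": 0,"wz": 0,"tx": 3,"ty": 0,"tz": 0,"hand": 0}
    - {"wx": 0,"wy": 0,"wz": 0,"tx": 3,"ty": 0,"tz": 0,"hand": 0}
    - {"wx": 0,"wy": 0,"wz": 0,"tx": 1,"ty": 0,"tz": 0,"hand": 0}
    - {"wx": 0,"wy": 0,"wz": 0,"tx": 0,"ty": 0,"tz": 0,"hand": 0}

```text
clock: 15.42
position: [0.4247, 0.2845, 0.1975]
ee_rot: [-2.138, -2.3, -0.002]
force: [-0.5, 0.4, 0.2]
width: 0.006
```

```bash
python3 - <<'E'
from h import *
look('k',.030)
p,d=arm.get_image('top');q,e=arm.get_image('scene')
for n,im,dd in(('top',p,d),('scene',q,e)):
    c=arm.calibration(n)
    # roll region by height above 33mm near the groove
    m=np.ones(dd.shape,bool);P=pts3(n,dd,m)
    Q=np.c_[(P[:,:2]-C0)@Rc.T,P[:,2]]*1e3
    s=Q[(abs(Q[:,1])<16)&(Q[:,0]>-110)&(Q[:,0]<60)&(Q[:,2]>38)&(Q[:,2]<60)]
    print(n,len(s),'x',np.percentile(s[:,0],[1,99]).round(1),'y med',np.median(s[:,1]).round(1),'top z',np.percentile(s[:,2],90).round(1))
cv2.imwrite('pics/k2.png',cv2.resize(p[170:290,260:420,::-1],None,fx=4.8,fy=4.8,interpolation=cv2.INTER_CUBIC))
E
```

```text
t 15.42 cradle TCP mm [-159.8  242.9  197.5] yaw tool y rel 0.008 z [ 0.     0.001 -1.   ] F [-0.52  0.42  0.22] w 0.006
top [319.5  78.6] cradle [321.2   8.9  30. ] sides [0.03  1.366] yaw rel -0.117
top [319.5 121.7] cradle [227.4  16.3  30. ] sides [0.136 1.363] yaw rel -0.117
top [335.7 223.4] cradle [ 8.6 -0.5 30. ] sides [0.064 0.039] yaw rel -0.006
top [455.2 238. ] cradle [ -41.3 -245.6   30. ] sides [0.059 0.058] yaw rel -0.61
top [221.5 285.7] cradle [-101.8  244.9   30. ] sides [0.023 0.064] yaw rel -0.277
top [240.9 279.1] cradle [-91.5 204.1  30. ] sides [0.021 0.035] yaw rel 0.075
top [197. 290.] cradle [-106.8  295.9   30. ] sides [0.037 0.045] yaw rel -0.06
scene [484.7 198.2] cradle [108.7 340.9  30. ] sides [0.041 0.158] yaw rel -1.308
scene [449.  188.3] cradle [ 44.7 310.5  30. ] sides [0.02  0.104] yaw rel -1.311
scene [323.5 275. ] cradle [ 1.7 -0.7 30. ] sides [0.063 0.04 ] yaw rel -0.004
top 856 x [-52.9  58.7] y med 0.3 top z 51.9
scene 972 x [-52.2  58.8] y med -3.1 top z 50.7
```

View pics/k2.png

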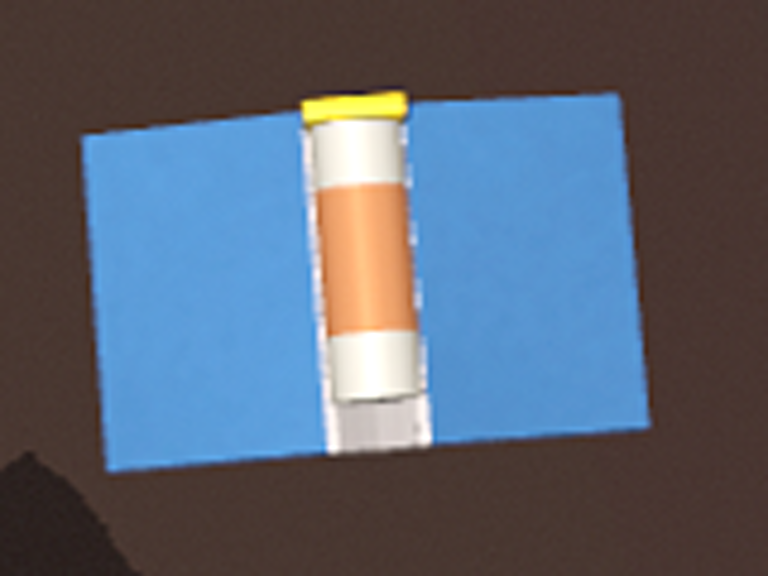

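View pics/ks.png

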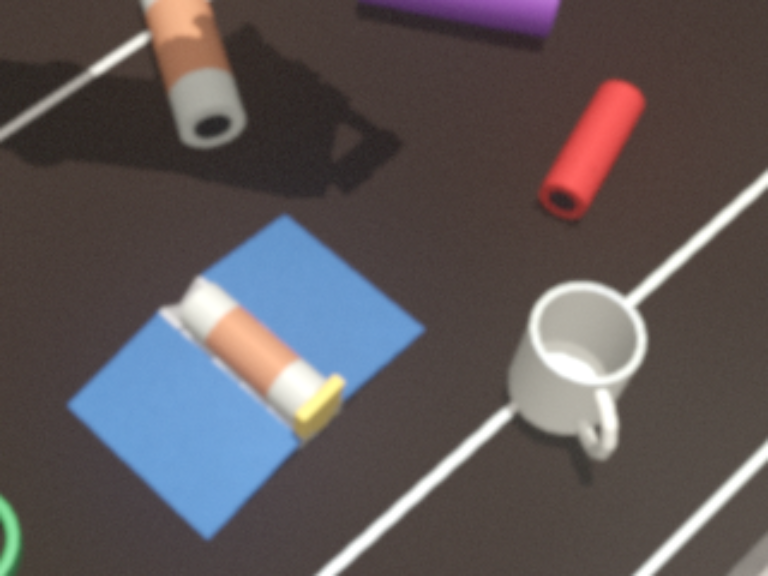

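The top view shows the roll's far end meeting the yellow stop at about (355,120) in the crop. The roll is parallel to the groove, its top is at about 51 mm, the other objects stand where they were, and the hand is well clear. Handing in.

```bash
python3 -c "
from h import *
print(arm.sign_off())"
```

```text
the job is handed in; nothing more can be done
None
```

I rolled the small copper-banded roll along the bench, up the left ramp and into the groove with both half-open fingers. Then I pushed its near end about 42 mm along the groove to the yellow stop with the fingers shut. I backed off and handed the job in at about 15.5 s; no verdict is reported.

**Last checks:**
- **Against the stop:** the push force rose from about 1 N to 12 N while the hand stopped moving. The top view then shows the far end meeting the stop with no visible gap.
- **In the groove:** the roll's middle is within about 1 mm of the centre line, its axis within 0.01 rad, and its top about 51 mm above the bench (50 mm when seated).
- **Hand and other objects:** the hand is clear and the wrist force is about zero. In the last views the tape, mug and beaker look unmoved; I did not measure them again.

**Disagreements:** the two cameras put the roll's middle at x = 8.6 mm (top) and 1.7 mm (scene). The true seat is 5 mm. Those readings lean opposite ways, because the visible band surface lies above the height I cast onto, so I relied on the force and the visible contact. The depth readings from the scene camera also gave y = -3.1 mm against 0.3 mm from the top camera. I put that down to the scene camera seeing only one side of the roll.

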